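# Slide the press's cutting board home until it drops into its notches

## Task

The die is set on the leather; now load the hand press. With a fingertip against the wooden front strip, gently push the white cutting board along its rails, in under the press, until you feel it drop into the locating notches and lie home and level, with the die still wholly on the leather. Only push: do not grip or lift the board or the die, and leave everything else on the bench as it stands.

Things in the scene. Friction and masses are not known exactly. Their poses are not given: they have to be found in the camera images.
- press: teal hand die press, fixed. Origin on the bench top straight below where the board's centre belongs when home. Its +x is the way the board slides in, from the open rail ends towards the column; z up. Two level steel rails along x at y = +-85 mm: 24 mm wide, tops 65 mm above the bench, x -235 to +140. Between them (|y| < 73 mm) it is open down to 35 mm above the bench.
- notch_in (a point): middle, at rail-top height, of the inner locating notch in the +y rail (press frame 95, 85, 65 mm). Each rail has two square notches 18 mm long and 8 mm deep, at x = -95 and +95 mm; a red mark on the dark side guide stands beside each. The guides (4 mm thick, tops 83 mm above the bench) leave the board 2 mm of play on each side.
- notch_out (a point): the same point of the outer notch in the +y rail (press frame -95, 85, 65 mm)
- platen (a point): centre of the underside of the steel platen over the board's place (press frame 45, 0, 165 mm); platen x -25 to +115, y +-75, 20 mm thick. The head above it reaches from x = -12 back to the column (x 158 to 250 mm) and 318 mm up; the hand lever is parked up and back on the +y side, to 460 mm up.
- board: white plastic cutting board 260 (x) x 200 (y) x 20 mm, loose on the rails, 0.4 to 0.8 kg; origin at the centre of its underside, axes as the press's within 0.02 rad. Riding, the origin is 75 mm above the bench, at press x -130 to -50 mm at the start; it slides at 3 to 8 N. Home, it drops 8 mm at once to 67 mm, press x within 2 mm of 0, and the notch walls stop it dead.
- cleat (a point): middle of the foot of the inner of two black cleats under the board (board frame x = 95 mm, 10 mm below the origin). The cleats, at x = -95 and +95 mm, run across the board, 194 mm long, 14 mm wide, 10 mm deep; on them it rides on the rails, and they drop together into the two pairs of notches.
- push_face (a point): middle of the outer face (facing the board's -x) of the wooden front strip, 142 mm from the board's origin along its -x, level with its underside. The strip is 120 mm wide (y), 12 mm thick, 40 mm tall: from 20 mm below to 20 mm above this point. Axes are the board's.
- leather (a point): middle of the top of the stiff tan sole-leather blank, 150 (x) x 130 (y) x 5 mm, taped to the board (board frame 40, 0, 25 mm)
- die: steel-rule die lying loose, blade down, on the leather: plywood plate 110 (x) x 80 (y) mm, 23 mm tall in all, 0.15 to 0.3 kg. Origin at the middle of its blade edge, on the leather. Starts within 10 mm and 0.1 rad of the leather's middle; it is wholly on the leather while within 20 mm of that middle along x, 14 mm along y and 0.2 rad.
- cone_red: bystander: thread cone, dark red thread with light-blue plastic caps, standing, 68 mm wide at the foot, 125 mm tall; origin at the centre of its foot
- cone_tan: bystander: thread cone of the same size, tan thread
- cone_navy: bystander: thread cone of the same size, navy-blue thread
- glue_jar: bystander: glass jar with paper label and black lid, 72 mm across, 75 mm tall; origin at the centre of its foot
- mallet: bystander: poly-head mallet lying on the bench: white head 48 mm across and 90 mm long (along its own x), dark-red handle reaching 200 mm along its own +y; origin on the bench below the middle of the head
- ring_die: bystander: round steel clicker die, 90 mm across, 59 mm tall with its bridge handle; origin at the centre of its foot
- tool_block: bystander: beech block 60 x 150 x 50 mm with four hand tools standing in it, 141 mm tall in all; origin at the centre of its foot
There are look-alikes about, which are no part of the job. Of the things like the die, leave any that is orange; of the rest the smaller one is meant.

How it is judged:
On the way:
1. the board is pushed home and drops into the notches (x of board in the frame of press between -0.006 and 0.006 m and z of board in the frame of press below 0.07 m and angle between the z axis of board and the z axis of press, either way round below 0.02 rad), for 0.2 s.
At the end, for the whole second after the job is handed in: the board lies in its notches: its origin within 6 mm of home along the rails, less than 3 mm above the seated height, level within 0.02 rad and at rest, and the die lies flat and wholly on the leather (within 20 mm along x, 14 mm along y and 0.2 rad of its middle) (all of step 1 and x of die in the frame of board between 0.02 and 0.06 m and y of die in the frame of board between -0.014 and 0.014 m and z of die in the frame of board between 0.02 and 0.03 m and angle between the x axis of die and the x axis of board, either way round below 0.2 rad and linear speed of each of board, die below 0.01 m/s); the robot touches nothing.
It fails at once if the board is lifted off its rails or tipped up (z of board in the frame of press above 0.083 m or angle between board's own z axis and vertical above 0.12 rad).
It fails at once if the die is lifted off the leather (z of die in the frame of board above 0.035 m).
It fails at once if the board is rammed or gripped: more than 40 N of finger force on it (contact force between the fingers and board above 40 N).
It fails at once if something else on the bench is moved by more than 20 mm or tipped (distance of any of cone_red, cone_tan, cone_navy, glue_jar, mallet, ring_die, tool_block from where it was at the start of the episode above 0.02 m or angle between any of cone_red, cone_tan, cone_navy, glue_jar, mallet, ring_die, tool_block's own z axis and vertical above 0.3 rad).
It also fails if it takes over 35 s, if anything falls off the work surface, if the arm or the gripper's body presses on something with over 40 N, if the wrist force passes 120 N, or if a joint passes its speed limit or range.

## Robot

A 6-joint arm with a two-finger parallel gripper is mounted at the origin on the work surface. World frame = base frame: x ahead of the robot, y to its left, z up, the work surface at z = 0. Lengths are in m, angles in rad, forces in N, time in s.
With the tool pointing down it reaches from about 0.25 to 0.8 m from the base axis. Payload 8.5 kg.
Tool frame: the origin (TCP) lies on the mounting face of the last link; the fingertips stand 173 mm ahead of it and the grasp point (between the pads) lies 155 mm ahead of it; z points along the fingers, y is the line along which they close (so a half turn about z gives the same grasp; the last joint's range is limited). The gripper opens to 85 mm and grips with 20 to 120 N. Pads are 22 mm wide; open, the fingers measure 114 mm over their backs; the gripper's body (76 mm by 85 mm) begins 54 mm behind the grasp point. The pads swing forward as they close: fully open they stand 13 mm farther back than shut.
Start: joints at [1.162, 0.238, -0.013, 1.319, 0, 1.571], TCP at [0.209, 0.482, 0.405] pointing down, gripper open.
Joint ranges: [-2.66, 2.66], [-1.03, 1.9], [-1.14, 1.46], [-1.82, 2.27], [-1.45, 1.34], [-3.14, 3.14]. Speed limits (rad/s): [2.22, 2.22, 2.79, 3.14, 3.14, 3.14].

## Interface

Orientations are given as a rotation vector (axis times angle).
In Python, from plant import env gives the robot as it stands. The module is installed in compiled form; this text tells all that it offers.
- The arm moves only by the tool play_rows, never from a script. Its argument "deltas" is a list of rows, each a list of 3 entries, a list of its own where there are three numbers: the shift along the tool's x, y, z in units of 50 mm (1.0 is 50 mm), then the turn, a rotation vector about the tool's x, y, z in units of 8 degrees (1.0 is 8 degrees), then the closure, from 0 (fully open) to 1 (shut). In form: [[[dx, dy, dz], [ax, ay, az], jaw], ...]. A call has 1 to 12 rows; each row is the pose to reach, as a shift and turn from the pose commanded when the call began, along the tool's axes at that moment; what a row does not reach only later rows make up. A row lasts 1/8 s, in which the tool goes at most 62.5 mm and 10.7 degrees, less where a joint would pass 70% of its speed; a pose out of reach is approached as far as the arm can. A call with a gripper value outside its range is refused whole. The fingers move at their own pace and stop on an object; the grip force is fixed at half the most. Time passes only in rows, so rows that repeat a pose let the fingers close. It gives the time, the measured TCP pose, the force, the opening and the grip force at its end, in the units of the state.
- env.get_obs(): the state, without advancing time (a new reading comes with each control period).
- env.capture(name): name is "scene" or "top"; returns the picture (384x512x3 uint8, red, green, blue); there is no depth.
- env.camera_model(name): a dict with "intrinsics" (3x3 intrinsics, pixels), "R" (3x3) and "t" (3): a world point X has camera coordinates R X + t. Camera axes: x right, y down, z forward; pixel columns grow to the right and rows downward; lengths in m; the calibration is good to about 2 mm. A picture is of the moment at which its call begins. camera_model takes no time and is no camera call.
- env.close_job(): hands the job in; it is judged then, once.
The state is a dict: "t": time; "qpos": joint angles; "joint_vel": joint speeds; "joint_efforts": joint torques, N m; "tool_pos": TCP position; "ee_rot": TCP orientation; "force": force on the tool from outside, world axes, zero at the start; "wrist_torque": the same for the moment, N m; "gripper_width": opening from 0.0 (shut) to 1.0 (fully open); "grip_force": force on a finger pad.
Only numpy, scipy, OpenCV 4.12 (cv2) and the standard library are available. Lean on these libraries where they do the work, as an engineer would, in place of code of your own. Each camera call takes 0.05 s, during which the arm holds its last target. There are 200 camera calls.

## Working session

There is one attempt and no reset: what is moved stays moved. The work goes in short steps, Python scripts to look and compute and a tool call to move; the robot and the scene stay as the last step left them, time stands still between calls to the robot, and variables do not carry over. Pictures are saved under pics/ and viewed, at most 10 in all, crops included, and the job is handed in when it is done.

Besides the shell and the picture viewer there is one more tool, called as a command line: name --argument value ..., lists and objects as JSON in quotes. play_rows: Moves the arm, as the interface text tells. Its arguments: {"type":"object","properties":{"deltas":{"type":"array"}},"required":["deltas"]}

```bash
mkdir -p pics; python3 - <<'E'
from plant import env
import cv2,numpy as np
for n in("scene","top"):
    im=env.capture(n); cv2.imwrite(f"pics/{n}0.png",im[:,:,::-1]); np.save(f"{n}0.npy",im)
    c=env.camera_model(n); print(n,np.round(c["intrinsics"],1).tolist(),np.round(c["R"],3).tolist(),np.round(c["t"],3).tolist())
o=env.get_obs();print(o)
E
```

```text
scene [[395.8, 0.0, 253.0], [0.0, 395.8, 191.4], [0.0, 0.0, 1.0]] [[-0.69, 0.723, -0.007], [0.605, 0.573, -0.553], [-0.396, -0.386, -0.833]] [0.317, -0.287, 1.555]
top [[351.3, 0.0, 249.5], [0.0, 351.3, 186.7], [0.0, 0.0, 1.0]] [[-0.013, -1.0, 0.013], [-0.995, 0.011, -0.098], [0.098, -0.014, -0.995]] [0.088, 0.513, 0.923]
{'t': 0.1, 'qpos': array([ 1.16196515e+00,  2.38712039e-01, -1.41494516e-02,  1.31921623e+00,
       -9.06164232e-06,  1.57080071e+00]), 'joint_vel': array([-0.00083528, -0.00162381,  0.00228826, -0.00066513,  0.00047492,
       -0.0001631 ]), 'joint_efforts': array([-8.47701949e-05, -5.39720285e+01,  3.46999097e+01,  1.35356552e-02,
       -6.65162679e-05, -1.18223835e-05]), 'tool_pos': array([0.20864892, 0.48159564, 0.40415435]), 'ee_rot': array([-6.37683056e-01, -3.07593600e+00,  1.97363447e-03]), 'force': array([-0.71869308, -0.04214727, -0.20604489]), 'wrist_torque': array([0.02650394, 0.01596135, 0.02414015]), 'grip_force': 0.0, 'gripper_width': 0.9995679639384119}
```

View pics/scene0.png

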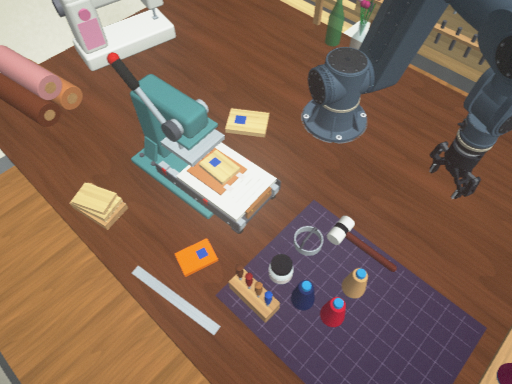

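View pics/top0.png

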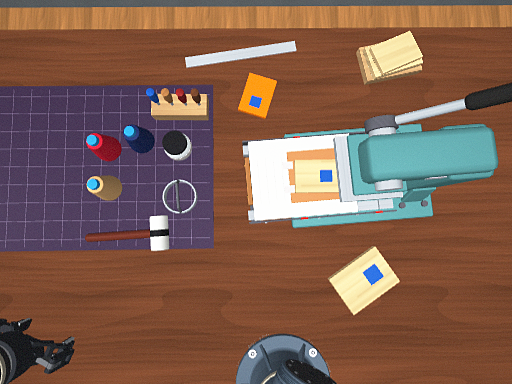

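The top view shows the press with its column to the right (press +x ≈ world −y). The board's front strip is at about px (248,180). The ring die (180,196) and glue jar (176,145) stand outside it, and the natural-wood die lies on the leather with its blue mark at (326,176).

```bash
cat > h.py <<'E'
from plant import env
import cv2,numpy as np
def ray(n,uv,z):
    c=env.camera_model(n);R,t=np.array(c["R"]),np.array(c["t"]);K=np.array(c["intrinsics"])
    uv=np.atleast_2d(np.asarray(uv,float));d=np.c_[uv,np.ones(len(uv))]@np.linalg.inv(K).T@R
    C=-R.T@t;return C+d*((z-C[2])/d[:,2])[:,None]
def proj(n,X):
    c=env.camera_model(n);p=np.atleast_2d(X)@np.array(c["R"]).T+c["t"];p=p@np.array(c["intrinsics"]).T;return p[:,:2]/p[:,2:]
E
python3 - <<'E'
from h import *
im=np.load("top0.npy");hsv=cv2.cvtColor(im,cv2.COLOR_RGB2HSV);H,S,V=cv2.split(hsv)
roi=np.zeros(H.shape,bool);roi[125:240,235:345]=1
w=((S<40)&(V>215)&roi).astype(np.uint8)
# board left edge, upper and lower edges (z=0.095)
L=[];U=[];D=[]
for r in range(155,210):
    c=np.where(w[r])[0]; 
    if len(c):L.append((c[0]-.5+.0,r))
for c in range(265,325):
    r=np.where(w[:,c])[0]
    if len(r):U.append((c,r[0]-.5));D.append((c,r[-1]+.5))
for nm,P in(("L",L),("U",U),("D",D)):
    X=ray("top",P,.095)[:,:2].astype(np.float32)
    l=cv2.fitLine(X,cv2.DIST_HUBER,0,.001,.001).ravel();print(nm,np.round(l,4),"ends",np.round(X[[0,-1]],4).tolist(),P[0],P[-1])
# red marks
rm=(((H<8)|(H>172))&(S>120)&(V>90)).astype(np.uint8)
n,_,st,ce=cv2.connectedComponentsWithStats(rm)
for i in range(1,n):
    if 230<ce[i][0]<450 and 100<ce[i][1]<240:print("red",st[i],ce[i],ray("top",ce[i],.083)[0].round(4))
for nm,p,z in(("jar",(176,145),.075),("ring",(180,196),.03),("ringR",(196,197),.03),("jarR",(191,146),.07),("block",(208,118),.05)):print(nm,ray("top",p,z)[0].round(3))
a=cv2.resize(im[120:240,225:425],None,fx=4,fy=4,interpolation=cv2.INTER_CUBIC);cv2.imwrite("pics/crop1.png",a[:,:,::-1])
E
```

```text
L [0.997  0.0772 0.5037 0.0779] ends [[0.586899995803833, 0.08429999649524689], [0.45089998841285706, 0.07360000163316727]] (np.float64(248.5), 155) (np.float64(253.5), 209)
U [ 0.0717 -0.9974  0.631  -0.0329] ends [[0.6262000203132629, 0.042100001126527786], [0.6377000212669373, -0.10809999704360962]] (265, np.float64(139.5)) (324, np.float64(134.5))
D [ 0.0732 -0.9973  0.4311 -0.0325] ends [[0.424699991941452, 0.045499999076128006], [0.4352000057697296, -0.10130000114440918]] (265, np.float64(219.5)) (324, np.float64(214.5))
red [239 101   1   2   2] [239.  101.5] [0.7299 0.1071 0.083 ]
red [271 101   1   2   2] [271.  101.5] [0.7293 0.0241 0.083 ]
red [360 102   1   1   1] [360. 102.] [ 0.7261 -0.2078  0.083 ]
red [237 105   2   2   2] [237.5 105.5] [0.7193 0.111  0.083 ]
red [250 105   1   1   1] [250. 105.] [0.7204 0.0787 0.083 ]
red [260 104   1   1   1] [260. 104.] [0.7228 0.0527 0.083 ]
red [270 104   1   1   1] [270. 104.] [0.7226 0.0268 0.083 ]
red [272 105   1   1   1] [272. 105.] [0.7199 0.0217 0.083 ]
red [252 106   2   1   2] [252.5 106. ] [0.7177 0.0722 0.083 ]
red [25
[... 834 characters left out ...]
3076923 136.53846154] [ 0.636  -0.0391  0.083 ]
red [376 211   7   2  14] [379.  211.5] [ 0.4412 -0.2435  0.083 ]
red [301 217   7   3  14] [303.92857143 217.64285714] [ 0.4281 -0.0532  0.083 ]
red [415 218   1   1   1] [415. 218.] [ 0.4237 -0.334   0.083 ]
red [281 221   1   1   1] [281. 221.] [0.4205 0.0047 0.083 ]
red [448 225   1   1   1] [448. 225.] [ 0.4051 -0.4167  0.083 ]
red [334 227   1   1   1] [334. 227.] [ 0.4038 -0.1281  0.083 ]
red [444 227   1   1   1] [444. 227.] [ 0.4002 -0.4062  0.083 ]
red [360 237   1   1   1] [360. 237.] [ 0.3781 -0.1925  0.083 ]
jar [0.619 0.271 0.075]
ring [0.49  0.268 0.03 ]
ringR [0.487 0.225 0.03 ]
jarR [0.617 0.233 0.07 ]
block [0.697 0.191 0.05 ]
```

View pics/crop1.png

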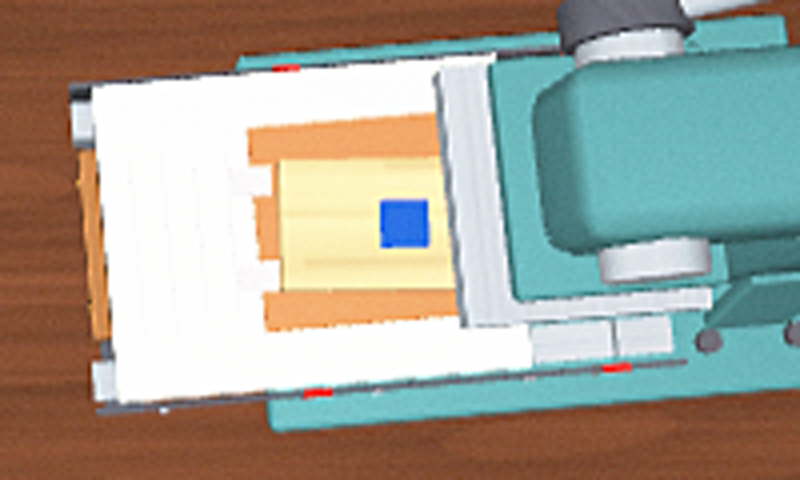

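The crop shows the board about 90 mm short of home, with the strip face at about (0.522, 0.091) and the slide direction at about (0.07, −0.997). The red marks and the die's front edge are clear. I'll go to a standoff outside the strip at height, closed, with tool x along the rail.

play_rows --deltas '[[[-0.6,-0.27,0],[0,0,0.7],1],[[-1.5,-0.68,0],[0,0,1.6],1],[[-2.5,-1.13,0],[0,0,2.5],1],[[-3.5,-1.58,0],[0,0,3.4],1],[[-4.5,-2.03,0],[0,0,4.3],1],[[-5.5,-2.5,0],[0,0,5.2],1],[[-6.5,-2.94,0],[0,0,6.1],1],[[-7.4,-3.34,0],[0,0,7.0],1],[[-8.1,-3.66,0],[0,0,7.6],1],[[-8.39,-3.79,0],[0,0,7.83],1],[[-8.39,-3.79,0],[0,0,7.83],1],[[-8.39,-3.79,0],[0,0,7.83],1]]'

```text
t: 1.6
tool_pos: [0.5176, 0.1419, 0.4046]
ee_rot: [-2.141, -2.298, 0.001]
force: [-0.7, 0.1, 0.0]
gripper_width: 0.003
grip_force: 0.0
```

play_rows --deltas '[[[0,0,0.4],[0,0,0],1],[[0,0,1.1],[0,0,0],1],[[0,0,1.9],[0,0,0],1],[[0,0,2.6],[0,0,0],1],[[0,0,3.1],[0,0,0],1],[[0,0,3.35],[0,0,0],1],[[0,0,3.4],[0,0,0],1],[[0,0,3.4],[0,0,0],1]]'

```text
t: 2.6
tool_pos: [0.5185, 0.1414, 0.2355]
ee_rot: [2.143, 2.297, 0.001]
force: [-0.5, 0.1, 1.1]
gripper_width: -0.002
grip_force: 0.0
```

```bash
python3 - <<'E'
from h import *
s=env.capture("scene");t=env.capture("top")
a=np.hstack([cv2.resize(s[130:240,190:300],(400,400)),cv2.resize(t[115:245,215:345],(400,400))])
cv2.imwrite("pics/c2.png",a[:,:,::-1]);print(env.get_obs()["tool_pos"],env.get_obs()["force"])
E
```

```text
[0.51862705 0.14126688 0.23566898] [-0.65977732 -0.13611409  0.49110323]
```

View pics/c2.png

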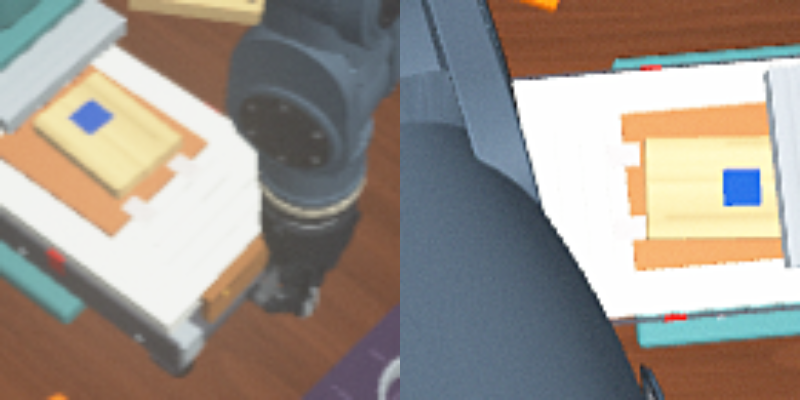

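The left half shows the fingertips just outside the strip's middle, and the die sits unchanged on the leather. Closing on the strip now.

play_rows --deltas '[[[-0.15,0,0],[0,0,0],1],[[-0.3,0,0],[0,0,0],1],[[-0.42,0,0],[0,0,0],1],[[-0.5,0,0],[0,0,0],1],[[-0.56,0,0],[0,0,0],1],[[-0.6,0,0],[0,0,0],1],[[-0.64,0,0],[0,0,0],1],[[-0.68,0,0],[0,0,0],1],[[-0.72,0,0],[0,0,0],1],[[-0.76,0,0],[0,0,0],1],[[-0.8,0,0],[0,0,0],1]]'

```text
t: 4.08
tool_pos: [0.521, 0.101, 0.2347]
ee_rot: [2.144, 2.296, -0.0]
force: [0.4, -0.2, 0.0]
gripper_width: -0.001
grip_force: 0.0
```

play_rows --deltas '[[[-0.04,0,0],[0,0,0],1],[[-0.08,0,0],[0,0,0],1],[[-0.12,0,0],[0,0,0],1],[[-0.16,0,0],[0,0,0],1],[[-0.2,0,0],[0,0,0],1],[[-0.24,0,0],[0,0,0],1]]'

```text
t: 4.82
tool_pos: [0.5218, 0.0897, 0.2347]
ee_rot: [-2.142, -2.296, -0.002]
force: [-0.0, 5.3, -0.8]
gripper_width: -0.002
grip_force: 2.9
```

play_rows --deltas '[[[-0.05,0,0],[0,0,0],1],[[-0.1,0,0],[0,0,0],1],[[-0.15,0,0],[0,0,0],1],[[-0.2,0,0],[0,0,0],1],[[-0.25,0,0],[0,0,0],1],[[-0.3,0,0],[0,0,0],1],[[-0.35,0,0],[0,0,0],1],[[-0.4,0,0],[0,0,0],1],[[-0.45,0,0],[0,0,0],1],[[-0.5,0,0],[0,0,0],1],[[-0.55,0,0],[0,0,0],1],[[-0.6,0,0],[0,0,0],1]]'

```text
t: 6.32
tool_pos: [0.5239, 0.0598, 0.2347]
ee_rot: [-2.142, -2.296, -0.002]
force: [-0.1, 6.2, -0.2]
gripper_width: 0.003
grip_force: 2.9
```

play_rows --deltas '[[[-0.05,0,0],[0,0,0],1],[[-0.1,0,0],[0,0,0],1],[[-0.15,0,0],[0,0,0],1],[[-0.2,0,0],[0,0,0],1],[[-0.25,0,0],[0,0,0],1],[[-0.3,0,0],[0,0,0],1],[[-0.35,0,0],[0,0,0],1],[[-0.4,0,0],[0,0,0],1],[[-0.45,0,0],[0,0,0],1],[[-0.5,0,0],[0,0,0],1]]'

```text
t: 7.58
tool_pos: [0.5256, 0.0348, 0.2347]
ee_rot: [-2.142, -2.296, -0.002]
force: [-0.1, 6.6, -0.2]
gripper_width: 0.001
grip_force: 3.0
```

```bash
python3 - <<'E'
from h import *
s=env.capture("scene");t=env.capture("top")
a=np.hstack([cv2.resize(s[120:240,170:290],(400,400)),cv2.resize(t[115:245,245:375],(400,400))])
cv2.imwrite("pics/c3.png",a[:,:,::-1]);print(env.get_obs()["tool_pos"],env.get_obs()["force"])
E
```

```text
[0.52559581 0.03460919 0.23472083] [-0.6246496   5.07138243 -0.19902254]
```

View pics/c3.png

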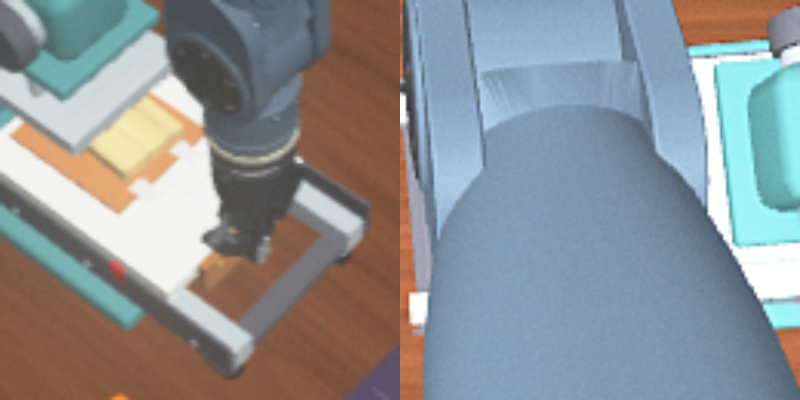

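The board slides evenly at about 6 N. Its front strip is now inside the rail ends, and the die still sits on the leather. I'll take the last part in shorter steps.

play_rows --deltas '[[[-0.05,0,0],[0,0,0],1],[[-0.1,0,0],[0,0,0],1],[[-0.15,0,0],[0,0,0],1],[[-0.2,0,0],[0,0,0],1],[[-0.24,0,0],[0,0,0],1],[[-0.28,0,0],[0,0,0],1]]'

```text
t: 8.43
tool_pos: [0.5265, 0.0208, 0.2347]
ee_rot: [-2.142, -2.296, -0.002]
force: [-0.8, 6.4, -0.3]
gripper_width: -0.001
grip_force: 3.0
```

play_rows --deltas '[[[-0.03,0,0],[0,0,0],1],[[-0.06,0,0],[0,0,0],1]]'

```text
t: 8.68
tool_pos: [0.5267, 0.0178, 0.2347]
ee_rot: [-2.142, -2.296, -0.001]
force: [-0.7, 5.7, 0.2]
gripper_width: 0.002
grip_force: 3.0
```

play_rows --deltas '[[[-0.03,0,0],[0,0,0],1],[[-0.06,0,0],[0,0,0],1]]'

```text
t: 8.93
tool_pos: [0.5269, 0.0148, 0.2347]
ee_rot: [-2.142, -2.296, -0.002]
force: [-1.0, 6.5, 0.7]
gripper_width: -0.0
grip_force: 3.0
```

play_rows --deltas '[[[-0.02,0,0],[0,0,0],1],[[-0.04,0,0],[0,0,0],1]]'

```text
t: 9.18
tool_pos: [0.527, 0.0128, 0.2347]
ee_rot: [-2.142, -2.296, -0.001]
force: [-0.2, 5.9, -0.3]
gripper_width: -0.003
grip_force: 3.0
```

play_rows --deltas '[[[-0.02,0,0],[0,0,0],1],[[-0.04,0,0],[0,0,0],1]]'

```text
t: 9.43
tool_pos: [0.5272, 0.0106, 0.2346]
ee_rot: [-2.143, -2.296, -0.0]
force: [-0.4, 4.8, -0.3]
gripper_width: -0.004
grip_force: 2.6
```

play_rows --deltas '[[[-0.02,0,0],[0,0,0],1],[[-0.04,0,0],[0,0,0],1]]'

```text
t: 9.68
tool_pos: [0.5273, 0.0087, 0.2347]
ee_rot: [-2.143, -2.296, -0.001]
force: [0.2, 6.3, -0.4]
gripper_width: 0.001
grip_force: 2.9
```

play_rows --deltas '[[[-0.02,0,0],[0,0,0],1],[[-0.04,0,0],[0,0,0],1]]'

```text
t: 9.93
tool_pos: [0.5275, 0.007, 0.2347]
ee_rot: [-2.142, -2.296, -0.003]
force: [-0.8, 11.2, 0.4]
gripper_width: -0.002
grip_force: 5.9
```

```bash
python3 - <<'E'
from h import *
s=env.capture("scene");np.save("s4.npy",s)
cv2.imwrite("pics/c4.png",cv2.resize(s[130:240,150:290],(763,600),interpolation=cv2.INTER_CUBIC)[:,:,::-1]);print(env.get_obs()["tool_pos"],env.get_obs()["force"])
E
```

```text
[0.52745253 0.00704645 0.23467424] [-1.10399582  9.04839951  0.46027259]
```

View pics/c4.png

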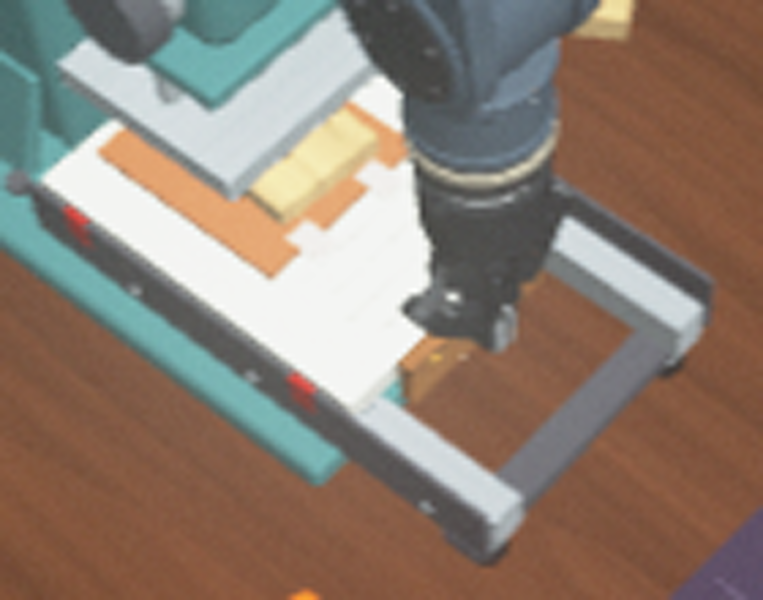

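The board appears low, its underside nearly on the rails, with its end just past the outer red mark. Force has risen to 11 N, so I'll nudge once more to confirm the stop.

play_rows --deltas '[[[-0.02,0,0],[0,0,0],1],[[-0.02,0,0],[0,0,0],1]]'

```text
t: 10.22
tool_pos: [0.5275, 0.0067, 0.2347]
ee_rot: [-2.14, -2.296, -0.005]
force: [-1.4, 13.3, 0.5]
gripper_width: 0.001
grip_force: 7.0
```

play_rows --deltas '[[[-0.02,0,0],[0,0,0],1],[[-0.02,0,0],[0,0,0],1]]'

```text
t: 10.48
tool_pos: [0.5275, 0.0063, 0.2347]
ee_rot: [-2.138, -2.295, -0.007]
force: [-1.5, 18.8, 1.1]
gripper_width: -0.002
grip_force: 9.6
```

play_rows --deltas '[[[0.1,0,0],[0,0,0],1],[[0.4,0,0],[0,0,0],1],[[0.9,0,0],[0,0,0],1],[[1.2,0,0],[0,0,0],1],[[1.2,0,-0.8],[0,0,0],1],[[1.2,0,-1.8],[0,0,0],1],[[1.2,0,-2.8],[0,0,0],1],[[1.7,0,-3.6],[0,0,0],1],[[2.7,0,-3.8],[0,0,0],1],[[3.7,0,-3.8],[0,0,0],1],[[4.7,0,-3.8],[0,0,0],1],[[5.7,0,-3.8],[0,0,0],1]]'

```text
t: 11.98
tool_pos: [0.5076, 0.2906, 0.4248]
ee_rot: [2.143, 2.296, 0.0]
force: [0.3, -0.2, 0.3]
gripper_width: 0.006
grip_force: 0.0
```

play_rows --deltas '[[[1,0,0],[0,0,0],1],[[1.6,0,0],[0,0,0],1],[[2,0,0],[0,0,0],1],[[2,0,0],[0,0,0],1]]'

```text
t: 12.48
tool_pos: [0.501, 0.3895, 0.4242]
ee_rot: [2.142, 2.298, -0.001]
force: [-0.4, 0.1, -0.5]
gripper_width: -0.001
grip_force: 0.0
```

```bash
python3 - <<'E'
from h import *
s=env.capture("scene");im=env.capture("top");hsv=cv2.cvtColor(im,cv2.COLOR_RGB2HSV);H,S,V=cv2.split(hsv)
roi=np.zeros(H.shape,bool);roi[125:240,260:345]=1
w=((S<40)&(V>215)&roi)
L=[];U=[];D=[]
for r in range(155,205):
    c=np.where(w[r]&(np.arange(512)>262))[0]
    if len(c):L.append((c[0]-.5,r))
for z in(.087,.095):
    X=ray("top",L,z)[:,:2].astype(np.float32);l=cv2.fitLine(X,cv2.DIST_HUBER,0,.001,.001).ravel()
    m=np.array([.532,-.0461]);d=np.array([.0705,-.9975]);n=np.array([-l[1],l[0]]);
    print(z,np.round(l,4),"board end press x",-.095+np.dot(l[2:]-m,n)/np.dot(d,n),"=> origin +.130")
a=np.hstack([cv2.resize(s[130:240,150:260],(400,400)),cv2.resize(im[115:245,245:375],(400,400))])
cv2.imwrite("pics/c5.png",a[:,:,::-1]);print(env.get_obs()["tool_pos"],env.get_obs()["force"])
E
```

```text
0.087 [ 0.9976  0.0691  0.5067 -0.0149] board end press x -0.12787924218947555 => origin +.130
0.095 [ 0.9976  0.0691  0.5059 -0.0139] board end press x -0.12893388659262076 => origin +.130
[0.50130529 0.38798648 0.42464714] [ 0.25505589  0.36623575 -0.25980507]
```

View pics/c5.png

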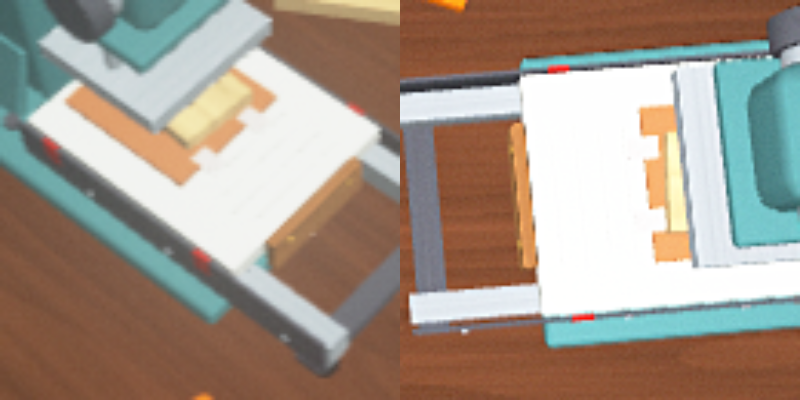

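The arm is clear, the board's end is at press x ≈ −128 mm (origin ≈ +2, against the notch wall), and the die is unchanged relative to the leather. I'll check the seated height by comparing top-face corners across the two views.

```bash
python3 - <<'E'
from h import *
m=np.array([.532,-.0461]);d=np.array([.0705,-.9975])
def quad(n,box):
    im=env.capture(n);h=cv2.cvtColor(im,cv2.COLOR_RGB2HSV);x0,x1,y0,y1=box
    w=((h[...,1]<40)&(h[...,2]>(205 if n=="scene" else 225))).astype(np.uint8);o=np.zeros_like(w);o[y0:y1,x0:x1]=w[y0:y1,x0:x1]
    o=cv2.morphologyEx(o,cv2.MORPH_OPEN,np.ones((5,5)))
    c=max(cv2.findContours(o,0,1)[0],key=cv2.contourArea);return c[:,0].astype(float)
P={"scene":quad("scene",(150,262,140,212)),"top":quad("top",(275,330,130,225))}
for z in(.087,.095):
  for n in P:
    X=ray(n,P[n],z)[:,:2]-m;a=X@d-.095;b=X@np.array([d[1],-d[0]])
    # press -x edge and the two side edges
    s=(abs(b)<.06);e=np.percentile(a[s],[2,10,20]) 
    t=(a>-.11)&(a<-.05)
    print(z,n,"front",e.round(4),"sides",b[t].min().round(4),b[t].max().round(4))
E
```

```text
0.087 scene front [-0.1254 -0.1251 -0.1246] sides -0.0982 0.1012
0.087 top front [-0.1277 -0.1272 -0.1266] sides -0.0991 0.1
0.095 scene front [-0.1293 -0.129  -0.1285] sides -0.1014 0.0965
0.095 top front [-0.1288 -0.1283 -0.1277] sides -0.0973 0.1
```

Ambiguous at this resolution, so I'll run the same measure on the starting pictures, where the board is known to be riding, and compare.

```bash
python3 - <<'E'
from h import *
m=np.array([.532,-.0461]);d=np.array([.0705,-.9975]);q=np.array([d[1],-d[0]])
def meas(n,im,px,z):
    # sample grey profiles along press lines in this view, at assumed height z, find sub-mm white edge
    def edge(p0,v,L=.03):
        s=np.linspace(-L,L,241);X=np.c_[p0+s[:,None]*v,np.full(241,z)];uv=proj(n,X).astype(np.float32)
        I=cv2.remap(im.min(2).astype(np.float32),uv[:,:1],uv[:,1:],cv2.INTER_LINEAR).ravel()
        k=np.where(I<175)[0];k=k[0] if len(k) else 0;return s[k]
    C=m+d*.095+d*px
    fr=[edge(C-d*.13+q*y,-d) for y in np.linspace(-.05,.05,21)]
    sd=[[edge(C+d*x+q*s*.1-0*q,q*s) if 0 else edge(C+d*x+q*s*.1,q*s) for x in np.linspace(-.115,-.07,15)] for s in(-1,1)]
    return np.median(fr)*1e3
def front(n,im,px,z):
    C=m+d*.095+d*px;r=[]
    for y in np.linspace(-.085,.085,41):
        s=np.linspace(-.025,.04,261);X=np.c_[C-d*.13+q*y-s[::-1][:,None]*-d*-1*-1,np.full(261,z)]
        s2=s; X=np.c_[(C-d*.13+q*y)+s2[:,None]*(-d),np.full(261,z)]
        uv=proj(n,X).astype(np.float32);I=cv2.remap(im.min(2).astype(np.float32),uv[:,:1],uv[:,1:],1).ravel()
        k=np.where(I<165)[0]
        if len(k) and k[0]>0:r.append(s2[k[0]])
    return np.round(np.median(r)*1e3,2)
def side(n,im,px,z,sg):
    C=m+d*.095+d*px;r=[]
    for x in np.linspace(-.12,-.06,31):
        s=np.linspace(-.025,.02,181);X=np.c_[C+d*x+q*sg*.1+s[:,None]*q*sg,np.full(181,z)]
        uv=proj(n,X).astype(np.float32);I=cv2.remap(im.min(2).astype(np.float32),uv[:,:1],uv[:,1:],1).ravel()
        k=np.where(I<165)[0]
        if len(k) and k[0]>0:r.append(s[k[0]])
    return np.round(np.median(r)*1e3,2)
now={n:env.capture(n) for n in("scene","top")};old={n:np.load(n+"0.npy") for n in now}
for nm,I,px in(("start",old,-.09),("now",now,.001)):
  for z in(.087,.091,.095):
    print(nm,z,{n:(front(n,I[n],px,z),side(n,I[n],px,z,-1),side(n,I[n],px,z,1)) for n in I})
E
```

```text
start 0.087 {'scene': (np.float64(-3.75), np.float64(-3.25), np.float64(6.5)), 'top': (np.float64(1.0), np.float64(1.75), np.float64(0.5))}
start 0.091 {'scene': (np.float64(-2.0), np.float64(-1.5), np.float64(4.25)), 'top': (np.float64(1.0), np.float64(0.75), np.float64(0.5))}
start 0.095 {'scene': (np.float64(-0.5), np.float64(0.0), np.float64(1.75)), 'top': (np.float64(1.25), np.float64(-0.25), np.float64(0.5))}
now 0.087 {'scene': (np.float64(-2.63), np.float64(-0.75), np.float64(2.5)), 'top': (np.float64(-0.63), np.float64(-1.0), np.float64(1.5))}
now 0.091 {'scene': (np.float64(-0.75), np.float64(0.75), np.float64(0.25)), 'top': (np.float64(-0.25), np.float64(-2.0), np.float64(1.5))}
now 0.095 {'scene': (np.float64(1.25), np.float64(2.5), np.float64(-2.25)), 'top': (np.float64(0.5), np.float64(-2.75), np.float64(1.5))}
```

The start-to-now patterns match: the views agree at top height 95 mm before and 87 mm now, on both sides and the front. The board has dropped the full 8 mm and lies level, so I'm handing in.

```bash
python3 -c "
from plant import env
print(env.close_job())"
```

```text
the job is handed in; nothing more can be done
None
```

I pushed the board home and it dropped 8 mm into its notches, level and about 1–2 mm past centre; the die is still on the leather, the arm is clear, and the job is handed in (no verdict was returned).

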